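# Sift the large cable ferrites out of the parts tray

### The job

With the slotted scoop, fish the two large clip-on cable ferrites out of the grey parts tray and tip them into the steel dish, letting all four small ferrites drop back through the slots so that they stay in the tray. Handle the ferrites with the scoop only, not with the fingers, and tip the large ones from low over the dish because ferrite cracks when it is dropped. Then stand the scoop back on the counter, flat on its pan, and leave the other things on the counter where they are.

Things in the scene. Friction and masses are not known exactly. Their poses are not given: they have to be found in the camera images.
- scoop: Slotted metal parts scoop, about 240 g, standing flat on its pan with an upright black grip. Origin: centre of the pan's underside; x forwards to the open front lip, z up. Pan 100 mm long (x -50 to 50), 160 mm wide; floor 3 mm thick with five lengthwise slots, 24 x 83 mm, between bars 9 mm wide. Back wall 34 mm high; side walls 34 mm high, sloping to the lip over the front 62 mm.
- scoop_grip (a point): Where to hold the scoop: on the centre line of its black grip, 66 mm behind (-x) and 86 mm above the scoop's origin. The grip is a straight bar, 24 mm across (scoop y) and 26 mm deep, leaning 15 degrees from vertical, its upper end backwards (-x). It runs from 44 mm below to 36 mm above this point along its length. Axes as the scoop's (z up when it stands).
- scoop_lip (a point): Middle of the scoop's front lip, at the underside of the pan, 50 mm in front of the scoop's origin; axes as the scoop's.
- tray: Grey open parts tray, fixed to the counter. Origin: centre of its underside; x along its length, z up. Outside 298 (x) x 184 (y) x 40 mm high; walls 4 mm, floor 5 mm thick, so 290 x 176 mm inside. The far (+x) end wall is 52 mm high, its foot a ramp: the floor is level up to x = 115 mm and slopes straight up from there to 31 mm above the counter at x = 145 mm. Ferrites lie on the level floor; x below -32 mm starts empty.
- dish: Open rectangular stainless-steel dish, loose, 0.55 kg. Origin: centre of its underside; z up. Outside 170 (x) x 210 (y) x 42 mm high, walls 3 mm, floor 5 mm thick.
- screwdriver: Bystander: screwdriver 170 mm long lying on the counter near the middle of the work. Leave it.
- phone: Bystander: dark phone 72 x 150 x 9 mm lying flat, origin at the centre of its underside. Leave it.
- mouse: Bystander: computer mouse 98 x 56 x 34 mm, origin at the centre of its underside. Leave it.
- terminal: Bystander: card payment terminal 170 x 82 x 50 mm, origin at the centre of its underside. Leave it.
- adapter: Bystander: black laptop power adapter 52 x 118 x 30 mm, origin at the centre of its underside. Leave it.
- big_a: One of the two large clip-on cable ferrites: a dark round barrel with tapered ends, 40 mm across and 60 mm long, lying on its side, about 120 g. Too thick for the scoop's slots. Origin: its centre; x along the barrel.
- big_b: One of the two large clip-on cable ferrites: a dark round barrel with tapered ends, 40 mm across and 60 mm long, lying on its side, about 120 g. Too thick for the scoop's slots. Origin: its centre; x along the barrel.
- small_a: One of the four small clip-on cable ferrites: a dark round barrel with tapered ends, 13 mm across and 20 mm long, about 11 g. Drops through the scoop's slots. Origin: its centre; x along the barrel.
- small_b: One of the four small clip-on cable ferrites: a dark round barrel with tapered ends, 13 mm across and 20 mm long, about 11 g. Drops through the scoop's slots. Origin: its centre; x along the barrel.
- small_c: One of the four small clip-on cable ferrites: a dark round barrel with tapered ends, 13 mm across and 20 mm long, about 11 g. Drops through the scoop's slots. Origin: its centre; x along the barrel.
- small_d: One of the four small clip-on cable ferrites: a dark round barrel with tapered ends, 13 mm across and 20 mm long, about 11 g. Drops through the scoop's slots. Origin: its centre; x along the barrel.
Things that resemble listed ones, but are neither listed nor needed, are in the scene too. Leave any brown or orange look-alike of the big_b alone.

How it is judged:
By the outcome, as a careful person would: the job done as asked, in the order asked, and still so for the second after the job is handed in, with the robot touching nothing.
It also fails if it takes over 67 s, if anything falls off the work surface, if the arm or the gripper's body presses on something with over 40 N, if the wrist force passes 120 N, or if a joint passes its speed limit or range.

### The arm

A 6-joint arm with a two-finger parallel gripper is mounted at the origin on the work surface. World frame = base frame: x ahead of the robot, y to its left, z up, the work surface at z = 0. Lengths are in m, angles in rad, forces in N, time in s.
With the tool pointing down it reaches from about 0.35 to 0.85 m from the base axis. Payload 8.1 kg.
Tool frame: the origin (TCP) lies between the finger pads; the fingertips stand 19 mm ahead of it and the grasp point (between the pads) is the TCP (ctrl.tips_ahead is the distance from the TCP to the fingertips, in m); z points along the fingers, y is the line along which they close (so a half turn about z gives the same grasp; the last joint's range is limited). The gripper opens to 93 mm and grips with 3 to 60 N. Pads are 15 mm wide; open, the fingers measure 128 mm over their backs; the gripper's body (75 mm by 188 mm) begins 65 mm behind the grasp point.
Start: joints at [-1.373, 0.13, 1.488, -0, 1.523, -0.085], TCP at [0.167, -0.576, 0.238] pointing down, gripper open.
Joint ranges: [-2.96, 2.96], [-0.89, 2.26], [0.02, 2.5], [-1.34, 4.48], [0, 2.73], [-2.66, 2.66]. Speed limits (rad/s): [2.39, 2.39, 2.79, 3.14, 3.14, 3.14].

### API

Orientations are given as a rotation vector (axis times angle).
In Python, from station import status, viewer, ctrl gives the robot as it stands. The module is installed in compiled form; this text tells all that it offers.
- The arm moves only by the tool step_arm, never from a script. Its argument "commands" is text: rows parted by semicolons, each of 6 numbers parted by spaces: the shift along the tool's x, y, z in mm, then the turn, a rotation vector about the tool's x, y, z in rad. A call has 1 to 20 rows; each row shifts and turns the commanded pose from where the row before left it, along the tool's axes as they then stand; what a row does not reach is not made up. A row lasts 1/10 s, in which the tool goes at most 50 mm and 8.59 degrees, less where a joint would pass 70% of its speed; a pose out of reach is approached as far as the arm can. A call with a gripper value outside its range is refused whole. "hand" is the closure, from 0 (fully open) to 1 (shut), set as the call begins (left out, the last holds). The fingers move at their own pace and stop on an object; "force" is the grip in N (left out, the last holds). Time passes only in rows, so rows that do not move let the fingers close. It gives the time, the measured TCP pose, the force, the opening and the grip force at its end, in the units of the state.
- status.sense(): the state, without advancing time (a new reading comes with each control period).
- viewer.capture(name): name is "scene" or "top" or "wrist"; returns a dict with "color" (400x640x3 uint8, red, green, blue), "z_map" (400x640 float32, m along the optical axis (not along the pixel's ray), 0 where there is no reading), "fx", "fy", "cx", "cy" (pixels), "k1" (the pictures are not rectified: a ray, as slopes to the right and down, at radius r is drawn at 1 + k1 r^2 times it, then the intrinsics apply), "eye" and "attitude" of the camera in the world. Camera axes: x right, y down, z forward; pixel columns grow to the right and rows downward; lengths in m; the calibration is good to about 2 mm. A picture is of the moment at which its call begins.
- ctrl.hand_in(): hands the job in; it is judged then, once.
The state is a dict: "time_s": time; "q": joint angles; "joint_vel": joint speeds; "tau": joint torques, N m; "tcp_pos": TCP position; "tcp_rot": TCP orientation; "wrist_force": force on the tool from outside, world axes, zero at the start; "ft_torque": the same for the moment, N m; "width": finger opening in m; "grip_force": force on a finger pad.
Only numpy, scipy, OpenCV 4.12 (cv2) and the standard library are available. Lean on these libraries where they do the work, as an engineer would, in place of code of your own. Each camera call takes 0.05 s, during which the arm holds its last target. There are 200 camera calls.

## Working session

There is one attempt and no reset: what is moved stays moved. The work goes in short steps, Python scripts to look and compute and a tool call to move; the robot and the scene stay as the last step left them, time stands still between calls to the robot, and variables do not carry over. Pictures are saved under pics/ and viewed, at most 13 in all, crops included, and the job is handed in when it is done.

Besides the shell and the picture viewer there is one more tool, called after "Call:" in YAML: its name, and indented under it one key for each argument. step_arm: Moves the arm, as the interface text tells. Its arguments: {"type":"object","properties":{"commands":{"type":"string"},"hand":{"type":"number"},"force":{"type":"number"}},"required":["commands"]}

```bash
mkdir -p pics
cat > h.py <<'E'
import numpy as np, cv2
from scipy.spatial.transform import Rotation as R
from station import status, viewer, ctrl
def rot(a):
    a=np.array(a,float)
    if a.shape==(3,3): return a
    return R.from_rotvec(a).as_matrix() if a.size==3 else R.from_quat(a).as_matrix()
def cap(n,f=None):
    c=viewer.capture(n)
    if f: cv2.imwrite('pics/'+f,c['color'][:,:,::-1])
    return c
def rays(c,uv):
    uv=np.atleast_2d(np.array(uv,float))
    d=np.c_[(uv[:,0]-c['cx'])/c['fx'],(uv[:,1]-c['cy'])/c['fy']]
    s=d.copy()
    for _ in range(20): s=d/(1+c['k1']*(s**2).sum(1,keepdims=True))
    return np.c_[s,np.ones(len(s))]
def plane(c,uv,z):
    d=rays(c,uv)@rot(c['attitude']).T; e=np.array(c['eye'])
    return e+d*((z-e[2])/d[:,2])[:,None]
def depth(c,uv):
    uv=np.atleast_2d(uv).astype(int); zz=c['z_map'][uv[:,1],uv[:,0]]
    return np.array(c['eye'])+(rays(c,uv)*zz[:,None])@rot(c['attitude']).T
def cloud(c):
    v,u=np.mgrid[0:400,0:640]; return depth(c,np.c_[u.ravel(),v.ravel()]).reshape(400,640,3)
E
python3 - <<'E'
from h import *
s=status.sense();print({k:np.round(v,3) for k,v in s.items()})
for n in("top","scene"):
    c=cap(n,n+'0.png');print(n,c['fx'],c['k1'],c['eye'],c['attitude'])
E
```

```text
{'time_s': np.float64(0.0), 'q': array([-1.373,  0.131,  1.489, -0.   ,  1.523, -0.085]), 'joint_vel': array([ 0.001, -0.001, -0.001,  0.   ,  0.001, -0.001]), 'tau': array([-1.0000e-03, -5.5983e+01, -4.9177e+01,  7.7000e-02,  3.5000e-02,
       -0.0000e+00]), 'tcp_pos': array([ 0.167, -0.576,  0.237]), 'tcp_rot': array([-3.108, -0.442,  0.   ]), 'wrist_force': array([ 0.025, -0.061, -0.825]), 'ft_torque': array([0.011, 0.016, 0.006]), 'grip_force': np.float64(0.0), 'width': np.float64(0.093)}
top 446.5098292225871 -0.1064092207056834 [0.42627123 0.01762545 1.21118194] [-2.12060699  2.17435505 -0.16836449]
scene 432.2079243549324 -0.01276927399988105 [1.21238063 0.3818551  0.71048144] [-1.23899288 -2.20861472  0.9944658 ]
```

View pics/top0.png

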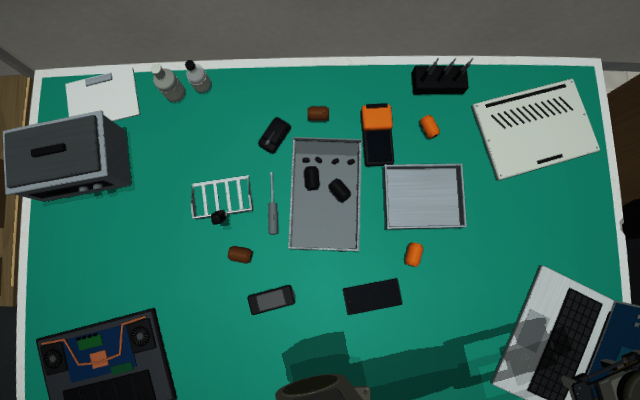

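View pics/scene0.png

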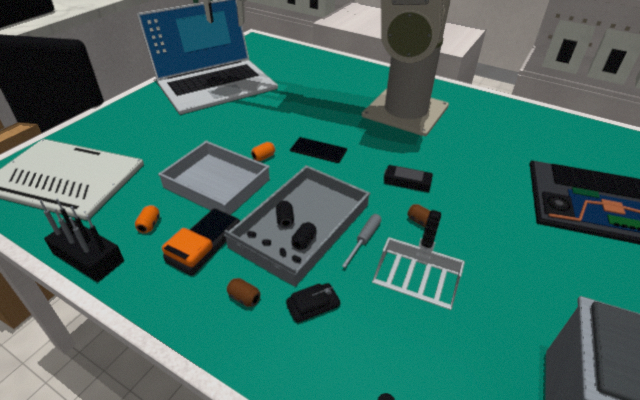

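The top view shows the scoop at (222,197) with its grip at (218,217), the tray at (325,195) with its ramp end at the top, and the dish at (425,196). The big dark barrels are at (311,178) and (340,190), and the four smalls are along row 160. Look-alikes for the bigs are brown at (318,114) and (240,254), orange at (429,126) and (413,254), and the black mouse at (275,135). I choose the two black ones inside the tray.

Run:
```python
from h import *
c=cap("top");P=cloud(c);img=c['color'].astype(int)
def rect(m,name):
    p=P[m][:,:2].astype(np.float32)
    r=cv2.minAreaRect(p); print(name,len(p),np.round(r[0],4),np.round(r[1],4),round(r[2],2),'z',np.round(np.percentile(P[m][:,2],[5,50,95]),4)); return r
v,u=np.mgrid[0:400,0:640]
box=lambda a,b,d,e:(u>=a)&(u<=b)&(v>=d)&(v<=e)
z=P[...,2]
green=(img[...,1]>img[...,0]+40)
rect(box(284,362,132,255)&~green&(z>.03)&(z<.06),'tray rim')
rect(box(284,362,132,255)&(z>.045)&(z<.06),'tray far wall')
rect(box(378,470,160,235)&~green&(z>.03)&(z<.06),'dish rim')
rect(box(185,257,170,225)&(z>.026)&(z<.042),'scoop walls')
rect(box(185,257,170,225)&(img.min(2)>110),'scoop bright')
rect(box(185,257,170,235)&(z>.1),'grip top')
rect(box(185,257,170,235)&(z>.055)&(z<.2),'grip')
rect(box(265,280,165,240)&~green,'driver')
dark=(img.max(2)<70)
n,l,st,ce=cv2.connectedComponentsWithStats((dark&box(296,356,150,205)).astype(np.uint8))
for i in range(1,n):
    if st[i,4]>8:
        zz=.025 if st[i,4]>80 else .0115
        p=plane(c,ce[i],zz)[0]; rect(l==i,'f%d'%i); print('  ray',ce[i],np.round(p,4))
big=cv2.resize(c['color'][130:260,180:480,::-1],None,fx=2.66,fy=2.66,interpolation=cv2.INTER_CUBIC);cv2.imwrite('pics/crop1.png',big)
```

```text
tray rim 1446 [ 0.6166 -0.0051] [0.1857 0.3003] 86.49 z [0.033  0.0401 0.0496]
tray far wall 216 [ 0.6184 -0.0021] [0.1809 0.3   ] 85.69 z [0.0452 0.0483 0.0535]
dish rim 674 [ 0.6102 -0.2647] [0.2288 0.1868] 89.28 z [0.0323 0.0428 0.0475]
scoop walls 137 [0.5915 0.2731] [0.0556 0.1631] 10.8 z [0.03   0.0346 0.0387]
scoop bright 687 [0.5782 0.1758] [0.4072 0.1629] 67.95 z [-0.0021  0.0025  0.0361]
grip top 134 [0.4971 0.1468] [0.2929 0.0316] 67.4 z [0.1066 0.1193 1.2112]
grip 173 [0.5553 0.2679] [0.0413 0.0272] 8.29 z [0.061  0.1146 0.1228]
driver 345 [0.6002 0.138 ] [0.1713 0.0231] 0.88 z [0.0086 0.0211 0.0274]
f1 35 [0.7146 0.0461] [0.0126 0.0187] 25.84 z [0.0039 0.0156 0.0202]
  ray [305.34285714 159.88571429] [0.7149 0.0459 0.0115]
f2 33 [0.715  0.0108] [0.0184 0.0126] 60.84 z [0.0093 0.0141 0.0192]
  ray [318.09090909 159.57575758] [0.7149 0.0108 0.0115]
f3 33 [ 0.7096 -0.0353] [0.0109 0.0201] 29.69 z [0.0043 0.0144 0.0183]
  ray [334.93939394 160.93939394] [ 0.7099 -0.0355  0.0115]
f4 38 [ 0.7071 -0.0786] [0.0126 0.0208] 0.41 z [0.0048 0.0146 0.0197]
  ray [350.5 161.5] [ 0.7074 -0.0783  0.0115]
f5 338 [0.5593 0.0235] [0.2663 0.0402] 3.75 z [0.018  0.04   0.0467]
  ray [311.32840237 177.78994083] [0.6616 0.0304 0.025 ]
f6 341 [ 0.539  -0.0306] [0.0623 0.2371] 81.57 z [0.0193 0.0402 0.0459]
  ray [339.11143695 190.06451613] [ 0.6261 -0.0437  0.025 ]
```

View pics/crop1.png

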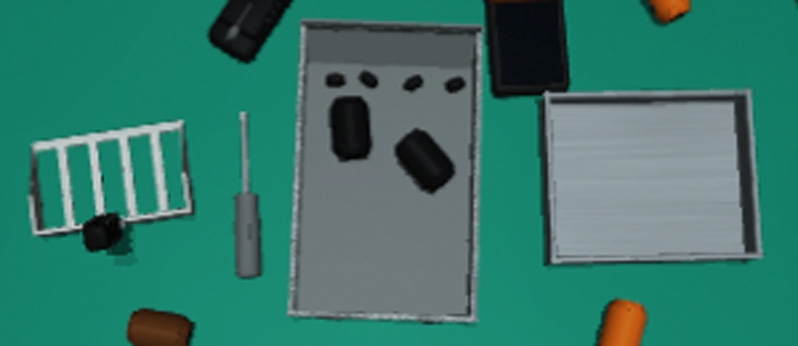

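```bash
cat >> h.py <<'E'
from scipy.linalg import logm, expm
c15,s15=np.cos(np.pi/12),np.sin(np.pi/12)
REL=np.array([[c15,0,s15],[0,-1,0],[s15,0,-c15]])
GR=np.array([-.066,0,.086])
def Rs(yaw,pitch=0): # degrees; pitch + = lip up
    return R.from_euler('ZY',[yaw,-pitch],degrees=True).as_matrix()
def tcp_of(o,yaw,pitch=0,G=None):
    T=np.eye(4);S=np.eye(4);S[:3,:3]=Rs(yaw,pitch);S[:3,3]=o
    if G is None: G=np.eye(4);G[:3,:3]=REL;G[:3,3]=GR
    return S@G
def now():
    s=status.sense();T=np.eye(4);T[:3,:3]=rot(s['tcp_rot']);T[:3,3]=s['tcp_pos'];return T
def screw(A,B,N):
    E=expm(np.real(logm(np.linalg.inv(A)@B))/N)
    print(N,'x:',' '.join('%.1f'%x for x in E[:3,3]*1000),' '.join('%.4f'%x for x in R.from_matrix(E[:3,:3]).as_rotvec()),'|mm %.0f deg %.1f'%(np.linalg.norm(E[:3,3])*1000,np.degrees(R.from_matrix(E[:3,:3]).magnitude())))
    return B
E
python3 - <<'E'
from h import *
A=now();o=np.array([.613,.277,0])
B=tcp_of(o+[0,0,.14],10.8);M=B.copy();M[:3,3]=[.45,-.2,.25]
M[:3,:3]=Rs(5)@REL
A=screw(A,M,9);screw(A,B,11)
c=cap("top");print(np.round(B[:3,3],3))
P=cloud(c);im=c['color'].astype(int);v,u=np.mgrid[0:400,0:640]
# top points of grip, lip line
m=(P[...,2]>.108)&(P[...,2]<.13)&(u>200)&(u<235)&(v>205)&(v<230);print('griptop',np.round(np.median(P[m],0),4))
m=(P[...,2]>.03)&(P[...,2]<.056)&(u>284)&(u<362)&(v>132)&(v<255)
for a,b in((136,145),(244,254)):
    q=P[m&(v>=a)&(v<b)];print('tray end',np.round([q[:,0].mean(),q[:,1].min(),q[:,1].max()],4))
br=(im.min(2)>110)&(u>188)&(u<255)&(v>172)&(v<225)&(P[...,2]<.06)
uv=np.c_[u[br],v[br]];r=cv2.minAreaRect(plane(c,uv,.003)[:,:2].astype(np.float32));print(r)
# lip edge: topmost bright pixel per column
L=np.array([[x,v[br&(u==x)].min()] for x in range(195,250) if (br&(u==x)).any()])
p=plane(c,L,.003);k=np.polyfit(p[:,1],p[:,0],1);res=p[:,0]-np.polyval(k,p[:,1]);g=abs(res)<.004
k=np.polyfit(p[g,1],p[g,0],1);print('lip',g.sum(),'yaw',np.degrees(np.arctan(-k[0])),p[g].min(0),p[g].max(0),np.polyval(k,.28))
E
```

```text
9 x: 39.0 -34.9 3.0 -0.0030 0.0290 0.0216 |mm 52 deg 2.1
11 x: 13.4 -40.7 5.9 0.0024 0.0000 -0.0089 |mm 43 deg 0.5
[0.548 0.265 0.226]
griptop [0.5476 0.2672 0.1184]
tray end [ 0.7622 -0.1075  0.0807]
tray end [ 0.4705 -0.0903  0.0954]
((0.6205143928527832, 0.28313690423965454), (0.09666379541158676, 0.1686272919178009), 7.300454616546631)
lip 51 yaw 7.053381182762242 [0.65926028 0.21107424 0.003     ] [0.67588422 0.35332019 0.003     ] 0.6681959917110023
```

Call:
step_arm:
  commands: "38 -34 3 -0.003 0.029 0.0215;38 -34 3 -0.003 0.029 0.0215;38 -34 3 -0.003 0.029 0.0215;38 -34 3 -0.003 0.029 0.0215;38 -34 3 -0.003 0.029 0.0215;38 -34 3 -0.003 0.029 0.0215;38 -34 3 -0.003 0.029 0.0215;38 -34 3 -0.003 0.029 0.0215;38 -34 3 -0.003 0.029 0.0215;13 -41 6 0.002 0 -0.005;13 -41 6 0.002 0 -0.005;13 -41 6 0.002 0 -0.005;13 -41 6 0.002 0 -0.005;13 -41 6 0.002 0 -0.005;13 -41 6 0.002 0 -0.005;13 -41 6 0.002 0 -0.005;13 -41 6 0.002 0 -0.005;13 -41 6 0.002 0 -0.005;13 -41 6 0.002 0 -0.005;13 -41 6 0.002 0 -0.005"
  hand: 0

```text
time_s: 2.2
tcp_pos: [0.5393, 0.2502, 0.2226]
tcp_rot: [-3.082, -0.226, -0.406]
wrist_force: [0.2, -0.9, 0.2]
width: 0.0931
grip_force: 0.0
```

Run:
```python
from h import *
c=cap("wrist","w1.png");P=cloud(c);print(np.round(now(),3),c['eye'])
z=P[...,2];ok=c['z_map']>0
for a,b in((.1,.135),(.028,.04),(-.01,.01)):
    m=ok&(z>a)&(z<b)&(np.hypot(P[...,0]-.6,P[...,1]-.27)<.13);print(a,m.sum(),np.round(np.median(P[m],0),4) if m.any() else '')
m=ok&(z>.1)&(z<.135)&(np.hypot(P[...,0]-.55,P[...,1]-.27)<.05)
print(cv2.minAreaRect(P[m][:,:2].astype(np.float32)) if m.any() else 0)
```

```text
[[ 0.955  0.149  0.255  0.539]
 [ 0.142 -0.989  0.047  0.255]
 [ 0.259 -0.009 -0.966  0.222]
 [ 0.     0.     0.     1.   ]] [0.56668062 0.25275192 0.38169824]
0.1 1178 [0.5507 0.2678 0.1188]
0.028 1120 [0.5773 0.2577 0.0349]
-0.01 39727 [0.6059 0.268  0.    ]
((0.5505009293556213, 0.2685741186141968), (0.029120594263076782, 0.02461264654994011), 8.061237335205078)
```

View pics/w1.png

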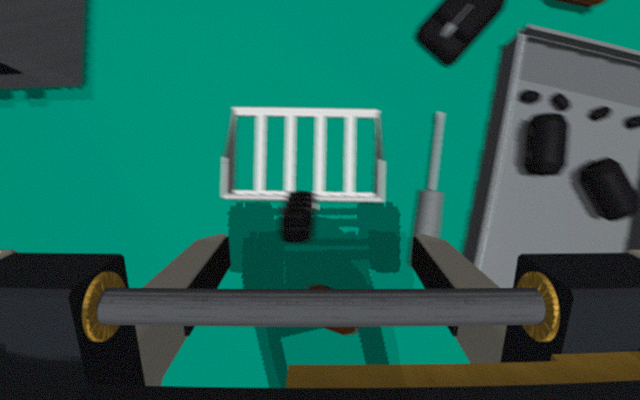

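Wrist view: the scoop pan spans columns 222–385 and rows 105–200, with the grip at (300,215) between the finger planes. The screwdriver is clear on the right at (432,180).

Run:
```python
from h import *
c=cap("wrist");im=c['color'].astype(int);v,u=np.mgrid[0:400,0:640]
br=(im.min(2)>100)&(u>215)&(u<392)&(v>95)&(v<205)
L=np.array([[x,v[br&(u==x)].min()] for x in range(240,376) if (br&(u==x)).any()])
p=plane(c,L,.003);k=np.polyfit(p[:,1],p[:,0],1);g=abs(p[:,0]-np.polyval(k,p[:,1]))<.004;k=np.polyfit(p[g,1],p[g,0],1)
row=br&(v>108)&(v<114);e=plane(c,[[u[row].min(),111],[u[row].max(),111]],.003);print(e)
my=e[:,1].mean();yaw=np.degrees(np.arctan(-k[0]));lip=np.array([np.polyval(k,my),my]);print('yaw',yaw,'lip',lip)
x=np.array([np.cos(np.radians(yaw)),np.sin(np.radians(yaw))]);o=lip-.05*x;o2=np.array([.5505,.2686])+.0753*x;print(o,o2)
o=(o+o2)/2
A=now();B=tcp_of(np.r_[o,0],yaw);H=tcp_of(np.r_[o,0],yaw);H[:3,3]-=H[:3,2]*.14
A=screw(A,H,2);screw(A,B,5);print(B)
```

```text
[[0.65578181 0.36200188 0.003     ]
 [0.67909955 0.20455764 0.003     ]]
yaw 7.3511664078587025 lip [0.66962491 0.28327976]
[0.62003588 0.27688224] [0.62518108 0.27823466]
2 x: -7.6 -7.1 -1.8 -0.0061 0.0006 0.0102 |mm 11 deg 0.7
5 x: -0.0 0.0 28.0 0.0000 -0.0000 0.0000 |mm 28 deg 0.0
[[ 0.95798647  0.12795034  0.2566917   0.55715096]
 [ 0.12359054 -0.99178058  0.03311599  0.26911373]
 [ 0.25881905  0.         -0.96592583  0.086     ]
 [ 0.          0.          0.          1.        ]]
```

Call:
step_arm:
  commands: "-7.5 -7 -2 -0.006 0 0.01;-7.5 -7 -2 -0.006 0 0.01;0 0 0 0 0 0;0 0 28 0 0 0;0 0 28 0 0 0;0 0 28 0 0 0;0 0 28 0 0 0;0 0 28 0 0 0;0 0 0 0 0 0;0 0 0 0 0 0"
  hand: 0

```text
time_s: 3.3
tcp_pos: [0.5579, 0.2635, 0.0875]
tcp_rot: [-3.094, -0.192, -0.406]
wrist_force: [0.4, -0.6, 0.8]
width: 0.0927
grip_force: 0.0
```

Call:
step_arm:
  commands: "0 0 0 0 0 0;0 0 0 0 0 0;0 0 0 0 0 0;0 0 0 0 0 0;0 0 0 0 0 0;0 0 0 0 0 0;0 0 0 0 0 0;0 0 0 0 0 0"
  hand: 1
  force: 60

```text
time_s: 4.1
tcp_pos: [0.5579, 0.2643, 0.0876]
tcp_rot: [-3.093, -0.193, -0.407]
wrist_force: [-1.2, -0.1, -0.4]
width: 0.0338
grip_force: 0.5
```

Call:
step_arm:
  commands: "0 0 0 0 0 0;0 0 0 0 0 0;0 0 0 0 0 0;0 0 0 0 0 0"

```text
time_s: 4.5
tcp_pos: [0.5581, 0.2645, 0.0878]
tcp_rot: [-3.093, -0.193, -0.408]
wrist_force: [-0.7, 2.2, 0.9]
width: 0.0241
grip_force: 59.3
```

Run:
```python
from h import *
s=status.sense();print(s['width'],s['grip_force'],s['wrist_force'],s['q'])
T=now();print(T)
z=T.copy();U=T.copy();U[:3,3]+=[0,0,.10]
screw(T,U,4)
```

```text
0.02406715950469302 59.30218577384949 [-0.71388826  2.2412506   0.93992125] [ 0.40109295  0.08443362  1.84501423 -0.08709215  0.96139273  1.88824963]
[[ 9.58330433e-01  1.24114123e-01  2.57290624e-01  5.58050263e-01]
 [ 1.20014925e-01 -9.92267793e-01  3.16392865e-02  2.64502180e-01]
 [ 2.59228082e-01  5.57824033e-04 -9.65815971e-01  8.77511932e-02]
 [ 0.00000000e+00  0.00000000e+00  0.00000000e+00  1.00000000e+00]]
4 x: 6.5 0.0 -24.1 0.0000 0.0000 -0.0000 |mm 25 deg 0.0
```

```bash
cat >> h.py <<'E'
G0=np.eye(4);G0[:3,:3]=REL;G0[:3,3]=[-.065,0,.0878]
TO=np.array([.6164,-.0053,0]);TY=-3.2
def tr(x,y,z): return TO+R.from_euler('z',TY,degrees=True).apply([x,y,z])
def sc(): # scoop pose from tcp
    S=now()@np.linalg.inv(G0);e=R.from_matrix(S[:3,:3]).as_euler('ZYX',degrees=True)
    d=R.from_euler('z',-TY,degrees=True).apply(S[:3,3]-TO);l=R.from_euler('z',-TY,degrees=True).apply((S@[.05,0,0,1])[:3]-TO)
    print('scoop',np.round(S[:3,3],4),'ypr',np.round(e*[1,-1,1],2),'tray',np.round(d,4),'lip',np.round(l,4));return S
def tt(x,y,z,yaw=None,pitch=0): return tcp_of(tr(x,y,z),TY if yaw is None else yaw,pitch,G0)
E
python3 - <<'E'
from h import *
sc();A=now();A[2,3]+=.1;B=tt(-.088,0,.085);screw(A,B,10)
E
```

```text
scoop [ 0.6226  0.2725 -0.    ] ypr [ 7.13  0.02 -0.03] tray [-0.0093  0.2777 -0.    ] lip [ 0.0399  0.2867 -0.    ]
10 x: -10.6 25.7 -1.3 -0.0046 -0.0000 0.0174 |mm 28 deg 1.0
```

Call:
step_arm:
  commands: "6.5 0 -24 0 0 0;6.5 0 -24 0 0 0;6.5 0 -24 0 0 0;6.5 0 -24 0 0 0;0 0 0 0 0 0"

```text
time_s: 5.0
tcp_pos: [0.5603, 0.2649, 0.1912]
tcp_rot: [-3.091, -0.192, -0.417]
wrist_force: [1.6, -0.1, -2.5]
width: 0.0239
grip_force: 59.8
```

Call:
step_arm:
  commands: "-10.6 25.7 -1.3 -0.0046 0 0.0174;-10.6 25.7 -1.3 -0.0046 0 0.0174;-10.6 25.7 -1.3 -0.0046 0 0.0174;-10.6 25.7 -1.3 -0.0046 0 0.0174;-10.6 25.7 -1.3 -0.0046 0 0.0174;-10.6 25.7 -1.3 -0.0046 0 0.0174;-10.6 25.7 -1.3 -0.0046 0 0.0174;-10.6 25.7 -1.3 -0.0046 0 0.0174;-10.6 25.7 -1.3 -0.0046 0 0.0174;-10.6 25.7 -1.3 -0.0046 0 0.0174;0 0 0 0 0 0;0 0 0 0 0 0"

```text
time_s: 6.2
tcp_pos: [0.463, 0.0029, 0.1706]
tcp_rot: [3.106, -0.089, 0.406]
wrist_force: [-0.4, 0.4, -3.2]
width: 0.0236
grip_force: 59.9
```

Run:
```python
from h import *
S=sc();c=cap("top");w=cap("wrist","w2.png");cv2.imwrite('pics/t2.png',cv2.resize(c['color'][125:265,260:400,::-1],None,fx=4,fy=4,interpolation=cv2.INTER_CUBIC))
P=cloud(w);z=P[...,2];ok=w['z_map']>0
v,u=np.mgrid[0:400,0:640]
im=w['color'].astype(int)
print(np.round(w['eye'],3))
def front(c):
    # bright lip pixels by depth band around expected z
    P=cloud(c);d=(P-S[:3,3])@S[:3,:3];m=(c['z_map']>0)&(abs(d[...,2])<.012)&(d[...,0]>.03)&(d[...,0]<.075)&(abs(d[...,1])<.1)
    q=d[m];print(m.sum(),'lip x',np.round(np.percentile(q[:,0],[50,95,99]),4),'y',np.round([q[:,1].min(),q[:,1].max()],4),'z',np.round(np.percentile(q[:,2],[10,50,90]),4))
front(c);front(w)
T=now();D=tt(-.088,0,.008);screw(T,D,4)
```

```text
scoop [ 0.5278 -0.0008  0.0827] ypr [-3.29 -0.1  -0.01] tray [-0.0888 -0.0005  0.0827] lip [-0.0388 -0.0006  0.0827]
[0.491 0.001 0.33 ]
296 lip x [0.0429 0.0484 0.0492] y [-0.0787  0.0814] z [0.     0.0024 0.0054]
4120 lip x [0.0434 0.0494 0.0502] y [-0.0796  0.0811] z [0.0021 0.0031 0.0042]
4 x: -4.9 0.1 18.3 -0.0000 0.0002 0.0001 |mm 19 deg 0.0
```

View pics/w2.png

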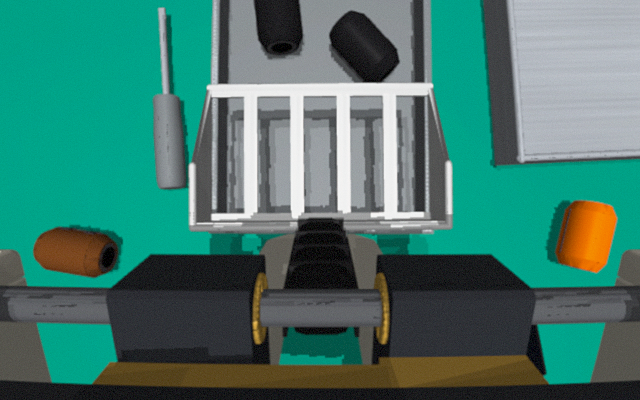

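The wrist view shows the pan lip (cols 207–433, row 90) centred over the tray walls (cols 212–432). The scoop model agrees to about 1 mm, so I'll lower it.

Call:
step_arm:
  commands: "-5 0 18.3 0 0 0;-5 0 18.3 0 0 0;-5 0 18.3 0 0 0;-5 0 17.5 0 0 0;0 0 0 0 0 0;0 0 0 0 0 0"

```text
time_s: 6.9
tcp_pos: [0.463, 0.0042, 0.0967]
tcp_rot: [3.107, -0.084, 0.407]
wrist_force: [0.9, -0.5, -3.1]
width: 0.0237
grip_force: 59.9
```

Run:
```python
from h import *
S=sc();print(status.sense()['wrist_force'])
w=cap("wrist");P=cloud(w);d=(P-S[:3,3])@S[:3,:3]
# tray side walls & floor in scoop frame, ahead of lip
ok=(w['z_map']>0)
for a in (.055,.075,.1,.13):
    m=ok&(abs(d[...,0]-a)<.006)&(P[...,2]>.034)&(P[...,2]<.045)
    for s in (1,-1):
        q=d[m&(s*d[...,1]>.07)&(s*d[...,1]<.11)];print(a,s,len(q),np.round(np.percentile(q[:,1],[5,50,95]),4) if len(q) else '')
m=ok&(abs(d[...,0]-.07)<.015)&(abs(d[...,1])<.08);print('floor z',np.percentile(P[m][:,2],[10,30,50]))
```

```text
scoop [0.5278 0.0007 0.0088] ypr [-3.11 -0.07 -0.  ] tray [-0.0888  0.001   0.0088] lip [-0.0388  0.0011  0.0087]
[ 0.8665511  -0.51711923 -3.11905452]
0.055 1 242 [0.0849 0.0873 0.091 ]
0.055 -1 235 [-0.0949 -0.0913 -0.0888]
0.075 1 211 [0.0847 0.087  0.0903]
0.075 -1 233 [-0.095  -0.0912 -0.0887]
0.1 1 12 [0.0849 0.0862 0.0908]
0.1 -1 14 [-0.0946 -0.0913 -0.0891]
0.13 1 0 
0.13 -1 0 
floor z [0.00358524 0.00412364 0.00452983]
```

```bash
sed -i 's/^TO=.*/TO=np.array([.6164,-.0063,0]);TY=-3.2/' h.py
cat >> h.py <<'E'
def tl(x,z,pitch,y=0): # lip position in tray frame
    p=np.radians(pitch); return tt(x-.05*np.cos(p),y,z-.05*np.sin(p),None,pitch)
E
python3 - <<'E'
from h import *
sc();A=screw(now(),tl(-.038,.0055,-1.5),2);screw(A,tl(.090,.0055,-1.5),16)
E
```

```text
scoop [5.282e-01 5.000e-04 9.400e-03] ypr [-3.12 -0.03 -0.01] tray [-0.0885  0.0019  0.0094] lip [-0.0385  0.002   0.0094]
2 x: 1.2 0.9 0.8 -0.0001 -0.0129 0.0007 |mm 2 deg 0.7
16 x: 7.8 -0.0 1.9 -0.0000 0.0000 -0.0000 |mm 8 deg 0.0
```

Call:
step_arm:
  commands: "1.2 0.9 0.8 0 -0.013 0.0007;1.2 0.9 0.8 0 -0.013 0.0007;0 0 0 0 0 0;8 0 1.9 0 0 0;8 0 1.9 0 0 0;8 0 1.9 0 0 0;8 0 1.9 0 0 0;8 0 1.9 0 0 0;8 0 1.9 0 0 0"

```text
time_s: 7.85
tcp_pos: [0.5159, -0.0014, 0.0963]
tcp_rot: [3.112, -0.089, 0.369]
wrist_force: [-0.0, -0.1, -2.2]
width: 0.0237
grip_force: 59.9
```

Run:
```python
from h import *
sc();print(status.sense()['wrist_force']);screw(now(),tl(.090,.0055,-1.5),10)
```

```text
scoop [ 0.5785 -0.005   0.0069] ypr [-3.26 -1.48  0.01] tray [-0.0379 -0.0008  0.0069] lip [ 0.0121 -0.0008  0.0056]
[-0.03157368 -0.14302895 -2.16755519]
10 x: 7.6 -0.1 1.8 0.0000 -0.0000 -0.0001 |mm 8 deg 0.0
```

Call:
step_arm:
  commands: "7.6 0 1.8 0 0 0;7.6 0 1.8 0 0 0;7.6 0 1.8 0 0 0;7.6 0 1.8 0 0 0;7.6 0 1.8 0 0 0;7.6 0 1.8 0 0 0;7.6 0 1.8 0 0 0;7.6 0 1.8 0 0 0;7.6 0 1.8 0 0 0;7.6 0 1.8 0 0 0;0 0 0 0 0 0"

```text
time_s: 8.95
tcp_pos: [0.5942, -0.0059, 0.0968]
tcp_rot: [3.112, -0.089, 0.37]
wrist_force: [-0.0, -0.2, -5.4]
width: 0.0237
grip_force: 59.9
```

Run:
```python
from h import *
sc();print(status.sense()['wrist_force'])
w=cap("wrist","w3.png");c=cap("top")
cv2.imwrite('pics/w3.png',np.hstack([cv2.resize(w['color'][:260,150:490,::-1],(450,344)),cv2.resize(c['color'][130:260,282:370,::-1],(233,344),interpolation=cv2.INTER_CUBIC)]))
```

```text
scoop [ 0.6569 -0.0094  0.0074] ypr [-3.27 -1.43  0.01] tray [ 0.0406 -0.0009  0.0074] lip [ 0.0906 -0.0009  0.0062]
[-0.03850644 -0.23009355 -5.43858044]
```

View pics/w3.png

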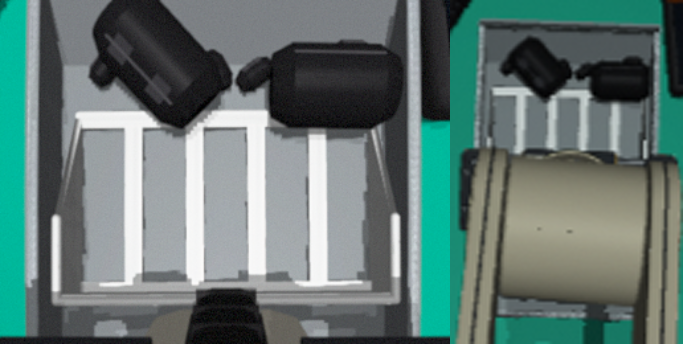

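The wrist crop shows the right big lying across the lip at (335,85). The left big is diagonal on the ramp at (160,60), and the smalls are around them. Next I push up the ramp while pitching the lip up.

Run:
```python
from h import *
A=screw(now(),tl(.111,.0065,0),4);A=screw(A,tl(.130,.022,8.5),6)
```

```text
4 x: 4.5 -0.2 1.7 0.0000 0.0065 -0.0003 |mm 5 deg 0.4
6 x: 1.0 0.0 0.8 0.0000 0.0247 0.0000 |mm 1 deg 1.4
```

Call:
step_arm:
  commands: "4.5 0 1.7 0 0.0065 0;4.5 0 1.7 0 0.0065 0;4.5 0 1.7 0 0.0065 0;4.5 0 1.7 0 0.0065 0;1 0 0.8 0 0.0247 0;1 0 0.8 0 0.0247 0;1 0 0.8 0 0.0247 0;1 0 0.8 0 0.0247 0;1 0 0.8 0 0.0247 0;1 0 0.8 0 0.0247 0;0 0 0 0 0 0"

```text
time_s: 10.15
tcp_pos: [0.6188, -0.0072, 0.0911]
tcp_rot: [3.064, -0.087, 0.637]
wrist_force: [-1.0, -0.5, -6.3]
width: 0.0236
grip_force: 59.9
```

Run:
```python
from h import *
sc();print(status.sense()['wrist_force'],status.sense()['ft_torque'])
w=cap("wrist","w4.png")
cv2.imwrite('pics/w4.png',w['color'][:260,120:520,::-1])
A=screw(now(),tl(.128,.045,25),8)
```

```text
scoop [ 0.6959 -0.0115  0.0139] ypr [-3.26  8.48  0.01] tray [ 0.0797 -0.0008  0.0139] lip [ 0.1292 -0.0008  0.0212]
[-1.02053787 -0.5135561  -6.34189303] [ 0.03308272  1.06010965 -0.01774953]
8 x: -2.7 -0.1 0.6 0.0001 0.0361 -0.0001 |mm 3 deg 2.1
```

View pics/w4.png

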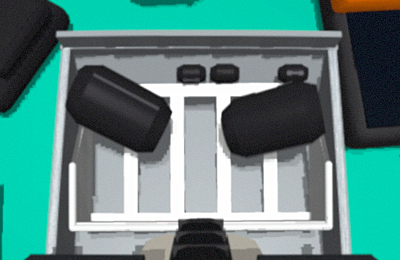

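The crop shows both bigs on the pan at (120,108) and (275,118), and three smalls ahead of the lip at (190,73), (225,73) and (292,73). The left big's end sits near the side wall, so I pitch up to roll it back.

Run:
```python
from h import *
A=screw(now(),tl(.125,.053,25),8);A=screw(A,tl(.110,.085,25),4)
```

```text
8 x: -2.5 -0.1 -0.4 0.0001 0.0361 -0.0001 |mm 3 deg 2.1
4 x: 2.3 0.0 -8.5 -0.0000 -0.0000 -0.0000 |mm 9 deg 0.0
```

Call:
step_arm:
  commands: "-2.5 0 -0.4 0 0.036 0;-2.5 0 -0.4 0 0.036 0;-2.5 0 -0.4 0 0.036 0;-2.5 0 -0.4 0 0.036 0;-2.5 0 -0.4 0 0.036 0;-2.5 0 -0.4 0 0.036 0;-2.5 0 -0.4 0 0.036 0;-2.5 0 -0.4 0 0.036 0;2.3 0 -8.5 0 0 0;2.3 0 -8.5 0 0 0;2.3 0 -8.5 0 0 0;2.3 0 -8.5 0 0 0;0 0 0 0 0 0;0 0 0 0 0 0"

```text
time_s: 11.6
tcp_pos: [0.5863, -0.0054, 0.1169]
tcp_rot: [2.932, -0.083, 1.069]
wrist_force: [0.8, -0.0, -5.1]
width: 0.0239
grip_force: 59.9
```

Run:
```python
from h import *
sc();print(status.sense()['wrist_force'],status.sense()['ft_torque'])
w=cap("wrist");c=cap("scene")
cv2.imwrite('pics/w5.png',np.hstack([w['color'][:300,120:520,::-1],cv2.resize(c['color'][150:300,200:400,::-1],(400,300),interpolation=cv2.INTER_CUBIC)]))
```

```text
scoop [ 0.6823 -0.0109  0.0649] ypr [-3.26 25.05  0.  ] tray [ 0.066  -0.0009  0.0649] lip [ 0.1113 -0.0009  0.086 ]
[ 0.80114033 -0.00783282 -5.11612381] [ 0.11839112  1.23258574 -0.01397066]
```

View pics/w5.png

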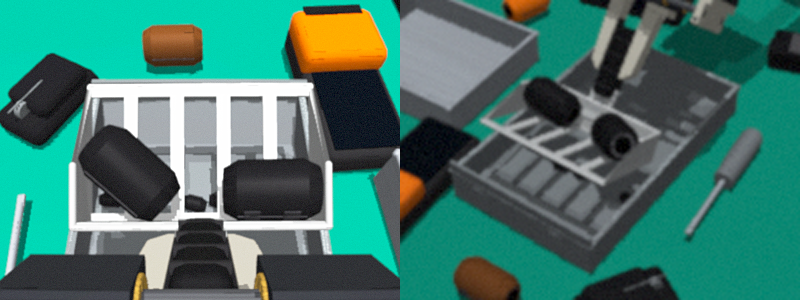

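The crop shows both bigs in the pan, at (130,170) and (275,190). Small dark spots sit near the back wall at (195,203) and (210,205). I'll check by depth whether they are on the pan or in the tray.

```bash
cat >> h.py <<'E'
def smalls():
    S=sc()
    for n in('wrist','scene'):
        c=cap(n);P=cloud(c);im=c['color'].astype(int)
        t=R.from_euler('z',-TY,degrees=True).apply((P-TO).reshape(-1,3)).reshape(P.shape)
        d=(P-S[:3,3])@S[:3,:3]
        dark=(im.max(2)<60)&(c['z_map']>0)&(abs(t[...,0])<.143)&(abs(t[...,1])<.086)&(t[...,2]<.19)&(t[...,2]>.004)&(d[...,0]>-.052)
        k,l,st,ce=cv2.connectedComponentsWithStats(dark.astype(np.uint8))
        for i in range(1,k):
            if st[i,4]>12: print(n,st[i,4],np.round(ce[i]),'tray',np.round(np.median(t[l==i],0),3),'scoop',np.round(np.median(d[l==i],0),3))
E
python3 -c "
from h import *
smalls()"
```

```text
scoop [ 0.6816 -0.0108  0.0637] ypr [-3.270e+00  2.496e+01  1.000e-02] tray [ 0.0654 -0.0009  0.0637] lip [ 0.1107 -0.0009  0.0848]
wrist 5277 [249. 173.] tray [0.033 0.041 0.091] scoop [-0.019  0.042  0.039]
wrist 4591 [392. 189.] tray [ 0.021 -0.044  0.088] scoop [-0.03  -0.043  0.039]
wrist 73 [333. 199.] tray [ 0.053 -0.012  0.015] scoop [-0.032 -0.011 -0.039]
wrist 257 [315. 202.] tray [0.049 0.003 0.016] scoop [-0.035  0.004 -0.037]
wrist 647 [320. 228.] tray [-0.008 -0.001  0.106] scoop [-0.049 -0.     0.069]
scene 152 [302. 189.] tray [-0.005  0.001  0.103] scoop [-0.047  0.002  0.065]
scene 458 [276. 201.] tray [ 0.042 -0.037  0.085] scoop [-0.012 -0.036  0.03 ]
scene 372 [306. 218.] tray [0.055 0.055 0.093] scoop [0.003 0.056 0.032]
scene 22 [280. 234.] tray [ 0.061 -0.015  0.013] scoop [-0.026 -0.015 -0.044]
scene 38 [311. 247.] tray [0.057 0.067 0.015] scoop [-0.027  0.067 -0.041]
```

Run:
```python
from h import *
A=screw(now(),tl(.085,.062,8),6);A=screw(A,tl(.06,.100,22),6)
```

```text
6 x: 0.1 -0.1 -3.4 0.0001 -0.0493 -0.0002 |mm 3 deg 2.8
6 x: -5.2 0.0 -3.9 0.0000 0.0407 0.0000 |mm 6 deg 2.3
```

Call:
step_arm:
  commands: "0 0 -3.4 0 -0.049 0;0 0 -3.4 0 -0.049 0;0 0 -3.4 0 -0.049 0;0 0 -3.4 0 -0.049 0;0 0 -3.4 0 -0.049 0;0 0 -3.4 0 -0.049 0;0 6 0 0 0 0;0 -6 0 0 0 0;0 -6 0 0 0 0;0 6 0 0 0 0;-5.2 0 -3.9 0 0.0407 0;-5.2 0 -3.9 0 0.0407 0;-5.2 0 -3.9 0 0.0407 0;-5.2 0 -3.9 0 0.0407 0;-5.2 0 -3.9 0 0.0407 0;-5.2 0 -3.9 0 0.0407 0;0 0 0 0 0 0;0 0 0 0 0 0"

```text
time_s: 13.6
tcp_pos: [0.5361, -0.0026, 0.1386]
tcp_rot: [2.96, -0.084, 0.994]
wrist_force: [1.0, -0.6, -4.8]
width: 0.0236
grip_force: 59.9
```

Run:
```python
from h import *
smalls();print(status.sense()['wrist_force'])
w=cap("wrist");c=cap("scene")
cv2.imwrite('pics/w6.png',np.hstack([w['color'][:300,120:520,::-1],cv2.resize(c['color'][150:300,200:400,::-1],(400,300),interpolation=cv2.INTER_CUBIC)]))
```

```text
scoop [ 0.6292 -0.0079  0.0817] ypr [-3.26 22.13 -0.  ] tray [ 0.0129 -0.0009  0.0817] lip [ 0.0592 -0.0009  0.1005]
wrist 5332 [250. 174.] tray [-0.019  0.04   0.111] scoop [-0.019  0.041  0.039]
wrist 85 [332. 153.] tray [ 0.052 -0.012  0.015] scoop [ 0.012 -0.011 -0.077]
wrist 246 [315. 156.] tray [0.049 0.003 0.016] scoop [ 0.009  0.004 -0.075]
wrist 5291 [396. 189.] tray [-0.029 -0.047  0.109] scoop [-0.028 -0.046  0.039]
wrist 717 [320. 228.] tray [-0.058 -0.001  0.128] scoop [-0.049 -0.     0.069]
scene 181 [316. 168.] tray [-0.056  0.002  0.127] scoop [-0.047  0.003  0.068]
scene 439 [289. 181.] tray [-0.008 -0.038  0.106] scoop [-0.01  -0.037  0.03 ]
scene 371 [320. 198.] tray [0.004 0.055 0.111] scoop [0.002 0.055 0.032]
scene 42 [265. 222.] tray [ 0.052 -0.062  0.016] scoop [ 0.011 -0.061 -0.076]
scene 96 [285. 234.] tray [ 0.057 -0.008  0.015] scoop [ 0.015 -0.007 -0.079]
scene 18 [312. 248.] tray [0.06  0.071 0.017] scoop [ 0.018  0.072 -0.077]
[ 0.71995435  0.6533418  -5.89316007]
```

View pics/w6.png

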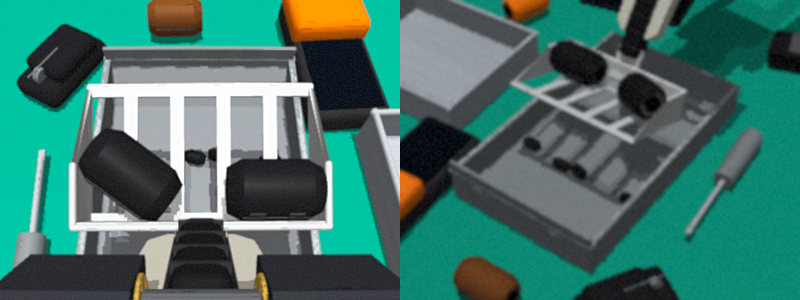

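All four smalls are on the tray floor: scene px (265,222), (285,234, two of them side by side) and (312,248). Both bigs are in the pan. Next is the carry to the dish.

```bash
cat >> h.py <<'E'
DO=np.array([.6102,-.2647,0]);DY=-.7
def dl(x,z,pitch,y=0): # lip in dish frame
    p=np.radians(pitch); o=DO+R.from_euler('z',DY,degrees=True).apply([x-.05*np.cos(p),y,z-.05*np.sin(p)])
    return tcp_of(o,DY,pitch,G0)
E
python3 - <<'E'
from h import *
A=now();A[2,3]+=.03;screw(now(),A,2);B=screw(A,dl(.028,.115,15),12)
E
```

```text
2 x: 9.1 -0.0 -12.0 -0.0000 0.0000 -0.0000 |mm 15 deg 0.0
12 x: -1.6 21.8 -1.1 0.0021 -0.0104 -0.0031 |mm 22 deg 0.6
```

Call:
step_arm:
  commands: "9 0 -12 0 0 0;9 0 -12 0 0 0;-1 11 -0.5 0 -0.005 0;-1.6 22 -1.1 0.002 -0.0104 -0.003;-1.6 22 -1.1 0.002 -0.0104 -0.003;-1.6 22 -1.1 0.002 -0.0104 -0.003;-1.6 22 -1.1 0.002 -0.0104 -0.003;-1.6 22 -1.1 0.002 -0.0104 -0.003;-1.6 22 -1.1 0.002 -0.0104 -0.003;-1.6 22 -1.1 0.002 -0.0104 -0.003;-1.6 22 -1.1 0.002 -0.0104 -0.003;-1.6 22 -1.1 0.002 -0.0104 -0.003;-1.6 22 -1.1 0.002 -0.0104 -0.003;-1.6 22 -1.1 0.002 -0.0104 -0.003;-1 11 -0.5 0 -0.005 0;0 0 0 0 0 0"

```text
time_s: 15.4
tcp_pos: [0.5026, -0.2672, 0.169]
tcp_rot: [3.029, -0.029, 0.812]
wrist_force: [-0.4, 0.3, -5.7]
width: 0.024
grip_force: 59.9
```

Run:
```python
from h import *
S=sc();s=status.sense();print(s['wrist_force'],s['q'],s['time_s'])
w=cap("wrist");P=cloud(w);ok=w['z_map']>0
cv2.imwrite('pics/w7.png',w['color'][:,:,::-1])
t=R.from_euler('z',-DY,degrees=True).apply((P-DO).reshape(-1,3)).reshape(P.shape)
rim=ok&(abs(t[...,2]-.042)<.004)
for a in(-.05,0,.05):
    m=rim&(abs(t[...,1]-a)<.01);f=t[m&(t[...,0]>.06)&(t[...,0]<.11)];n=t[m&(t[...,0]<-.06)&(t[...,0]>-.11)]
    print('y',a,'far',len(f),np.round(np.median(f[:,0]),4) if len(f) else '','near',len(n),np.round(np.median(n[:,0]),4) if len(n) else '')
for a in(-.06,-.03,0,.03,.06):
    m=rim&(abs(t[...,0]-a)<.01);f=t[m&(t[...,1]>.085)&(t[...,1]<.125)];n=t[m&(t[...,1]<-.085)&(t[...,1]>-.125)]
    print('x',a,'left',len(f),np.round(np.median(f[:,1]),4) if len(f) else '','right',len(n),np.round(np.median(n[:,1]),4) if len(n) else '')
```

```text
scoop [ 0.5882 -0.2689  0.1011] ypr [-1.09 15.02 -0.04] tray [-0.0135 -0.2638  0.1011] lip [ 0.0347 -0.262   0.114 ]
[-0.35390423  0.34462085 -5.71873141] [-0.8070293  -0.29947698  2.11026667  0.43767955  0.98960115  0.6032013 ] 15.4
y -0.05 far 105 0.0775 near 11 -0.0865
y 0 far 83 0.0773 near 0 
y 0.05 far 106 0.0771 near 0 
x -0.06 left 38 0.0936 right 33 -0.1111
x -0.03 left 0  right 0 
x 0 left 0  right 0 
x 0.03 left 35 0.0924 right 0 
x 0.06 left 37 0.0933 right 13 -0.1132
```

View pics/w7.png

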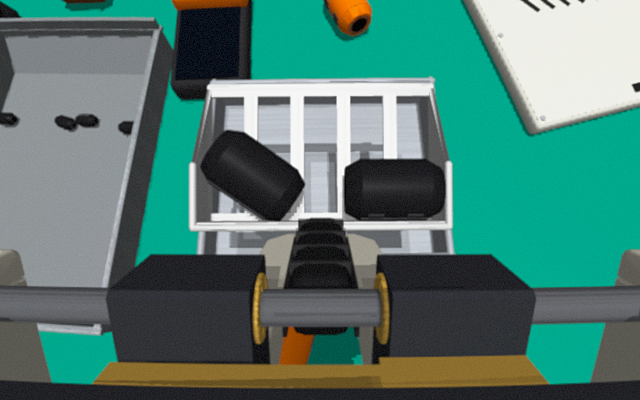

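The wrist view shows both bigs in the pan at (250,175) and (395,188), and four smalls in the tray near row 120. I've corrected the dish centre by (-5,-9.5) mm.

```bash
sed -i 's/^DO=.*/DO=np.array([.6052,-.2742,0]);DY=-.7/' h.py
python3 - <<'E'
from h import *
A=now();B=screw(A,dl(.028,.065,10),4);B=screw(B,dl(.028,.025,8),4)
B=screw(B,dl(.022,.012,-15),9);B=screw(B,dl(-.02,.012,-62),14)
E
```

```text
4 x: -3.9 1.7 8.5 0.0006 -0.0219 -0.0014 |mm 9 deg 1.3
4 x: -3.1 0.0 8.4 0.0000 -0.0087 0.0000 |mm 9 deg 0.5
9 x: 4.2 -0.0 -2.6 0.0000 -0.0446 0.0000 |mm 5 deg 2.6
14 x: 4.0 -0.0 -3.8 0.0000 -0.0586 0.0000 |mm 6 deg 3.4
```

Call:
step_arm:
  commands: "-3.9 1.7 8.5 0.0006 -0.022 -0.0014;-3.9 1.7 8.5 0.0006 -0.022 -0.0014;-3.9 1.7 8.5 0.0006 -0.022 -0.0014;-3.9 1.7 8.5 0.0006 -0.022 -0.0014;-3.1 0 8.4 0 -0.0087 0;-3.1 0 8.4 0 -0.0087 0;-3.1 0 8.4 0 -0.0087 0;-3.1 0 8.4 0 -0.0087 0;0 0 0 0 0 0"

```text
time_s: 16.35
tcp_pos: [0.5064, -0.2715, 0.0938]
tcp_rot: [3.079, -0.017, 0.622]
wrist_force: [-0.3, -0.6, -5.9]
width: 0.0238
grip_force: 59.9
```

Run:
```python
from h import *
S=sc();print(status.sense()['wrist_force'])
l=S@[.05,0,0,1];r=S@[-.05,0,0,1];print(R.from_euler('z',-DY,degrees=True).apply(np.array([l[:3],r[:3]])-DO))
B=screw(now(),dl(.022,.012,-15),9)
```

```text
scoop [ 0.5828 -0.2722  0.0157] ypr [-0.64  7.85  0.09] tray [-0.0187 -0.2674  0.0157] lip [ 0.0308 -0.2652  0.0225]
[-0.31120376 -0.56523403 -5.94168084]
[[ 0.02709509  0.00175026  0.02251151]
 [-0.0719669   0.00165182  0.0088472 ]]
9 x: 4.3 0.2 -2.8 -0.0002 -0.0443 0.0001 |mm 5 deg 2.5
```

Call:
step_arm:
  commands: "4.3 0 -2.8 0 -0.0443 0;4.3 0 -2.8 0 -0.0443 0;4.3 0 -2.8 0 -0.0443 0;4.3 0 -2.8 0 -0.0443 0;4.3 0 -2.8 0 -0.0443 0;4.3 0 -2.8 0 -0.0443 0;4.3 0 -2.8 0 -0.0443 0;4.3 0 -2.8 0 -0.0443 0;4.3 0 -2.8 0 -0.0443 0;0 0 0 0 0 0;0 0 0 0 0 0"

```text
time_s: 17.45
tcp_pos: [0.5396, -0.2726, 0.1288]
tcp_rot: [3.141, -0.017, 0.007]
wrist_force: [-0.6, 1.2, -3.6]
width: 0.0238
grip_force: 59.9
```

Run:
```python
from h import *
S=sc();print(status.sense()['wrist_force'])
w=cap("wrist");P=cloud(w);im=w['color'].astype(int);d=(P-S[:3,3])@S[:3,:3]
m=(im.max(2)<60)&(w['z_map']>0)&(d[...,0]>-.045)&(d[...,0]<.15)&(abs(d[...,1])<.1)&(P[...,2]<.12)
k,l,st,ce=cv2.connectedComponentsWithStats(m.astype(np.uint8))
for i in range(1,k):
    if st[i,4]>200: print(st[i,4],ce[i].round(),np.round(np.median(d[l==i],0),3),'w',np.round(np.median(P[l==i],0),3))
B=screw(now(),dl(-.01,.013,-40),8);screw(B,dl(-.025,.014,-62),7)
```

```text
scoop [ 0.5801 -0.2731  0.0273] ypr [-6.200e-01 -1.475e+01 -1.000e-02] tray [-0.0214 -0.2684  0.0273] lip [ 0.0269 -0.2662  0.0146]
[-0.57429062  1.21291897 -3.61726691]
10091 [340.  45.] [ 0.063 -0.015  0.034] w [ 0.649 -0.289  0.043]
8 x: 2.4 0.1 -3.7 0.0000 -0.0551 0.0001 |mm 4 deg 3.2
7 x: 4.6 0.0 -3.6 0.0000 -0.0549 0.0000 |mm 6 deg 3.1
```

Call:
step_arm:
  commands: "2.4 0 -3.7 0 -0.055 0;2.4 0 -3.7 0 -0.055 0;2.4 0 -3.7 0 -0.055 0;2.4 0 -3.7 0 -0.055 0;2.4 0 -3.7 0 -0.055 0;2.4 0 -3.7 0 -0.055 0;2.4 0 -3.7 0 -0.055 0;2.4 0 -3.7 0 -0.055 0;0 0 0 0 0 0;0 0 0 0 0 0"

```text
time_s: 18.5
tcp_pos: [0.5635, -0.2731, 0.1535]
tcp_rot: [-3.065, 0.017, 0.678]
wrist_force: [0.5, -0.5, -2.7]
width: 0.0238
grip_force: 59.9
```

Run:
```python
from h import *
S=sc();print(status.sense()['wrist_force'])
w=cap("wrist");c=cap("scene")
cv2.imwrite('pics/w8.png',np.hstack([w['color'][:300,120:520,::-1],cv2.resize(c['color'][110:260,120:320,::-1],(400,300),interpolation=cv2.INTER_CUBIC)]))
screw(now(),dl(-.025,.014,-62),7);screw(now(),dl(-.03,.10,-40),6)
```

```text
scoop [ 0.557  -0.273   0.0445] ypr [-6.400e-01 -3.994e+01  1.000e-02] tray [-0.0445 -0.2696  0.0445] lip [-0.0062 -0.2679  0.0124]
[ 0.46314256 -0.54791215 -2.68385307]
7 x: 4.6 0.1 -3.6 0.0001 -0.0550 0.0000 |mm 6 deg 3.2
6 x: -9.1 0.1 -11.8 0.0001 -0.0002 0.0000 |mm 15 deg 0.0
```

View pics/w8.png

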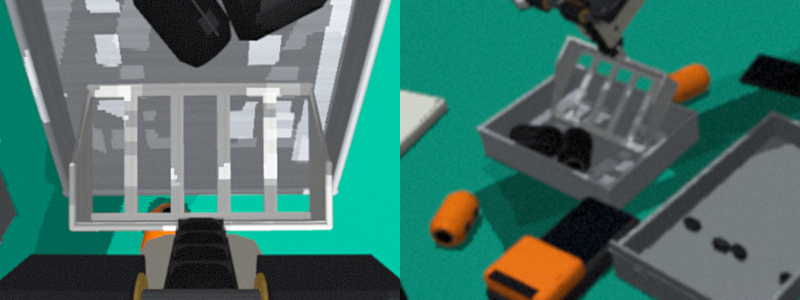

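The wrist and scene crops show both bigs in the dish, clear of the lip, at scene crop (535,140) and (573,145). The pan is empty and the smalls are still in the tray. I lift out and return the scoop to its original place.

Run:
```python
from h import *
A=now();U=A.copy();U[2,3]+=.09;screw(A,U,6)
M=tcp_of([.59,-.2,.12],0,0,G0);A=screw(U,M,9)
H=tcp_of([.6226,.2725,.09],7.1,0,G0);screw(A,H,18)
```

```text
6 x: -6.3 0.0 -13.6 0.0000 0.0000 -0.0000 |mm 15 deg 0.0
9 x: -3.8 -8.1 4.7 -0.0001 0.0774 -0.0013 |mm 10 deg 4.4
18 x: 2.8 -25.7 2.5 0.0018 -0.0000 -0.0066 |mm 26 deg 0.4
```

Call:
step_arm:
  commands: "-6.3 0 -13.6 0 0 0;-6.3 0 -13.6 0 0 0;-6.3 0 -13.6 0 0 0;-6.3 0 -13.6 0 0 0;-6.3 0 -13.6 0 0 0;-6.3 0 -13.6 0 0 0;-3.8 -8.1 4.7 0 0.0774 -0.0013;-3.8 -8.1 4.7 0 0.0774 -0.0013;-3.8 -8.1 4.7 0 0.0774 -0.0013;-3.8 -8.1 4.7 0 0.0774 -0.0013;-3.8 -8.1 4.7 0 0.0774 -0.0013;-3.8 -8.1 4.7 0 0.0774 -0.0013;-3.8 -8.1 4.7 0 0.0774 -0.0013;-3.8 -8.1 4.7 0 0.0774 -0.0013;-3.8 -8.1 4.7 0 0.0774 -0.0013"

```text
time_s: 20.1
tcp_pos: [0.5253, -0.1995, 0.2079]
tcp_rot: [3.115, 0.001, 0.411]
wrist_force: [0.4, 0.4, -2.3]
width: 0.0236
grip_force: 59.9
```

Call:
step_arm:
  commands: "2.8 -25.7 2.5 0.0018 0 -0.0066;2.8 -25.7 2.5 0.0018 0 -0.0066;2.8 -25.7 2.5 0.0018 0 -0.0066;2.8 -25.7 2.5 0.0018 0 -0.0066;2.8 -25.7 2.5 0.0018 0 -0.0066;2.8 -25.7 2.5 0.0018 0 -0.0066;2.8 -25.7 2.5 0.0018 0 -0.0066;2.8 -25.7 2.5 0.0018 0 -0.0066;2.8 -25.7 2.5 0.0018 0 -0.0066;2.8 -25.7 2.5 0.0018 0 -0.0066;2.8 -25.7 2.5 0.0018 0 -0.0066;2.8 -25.7 2.5 0.0018 0 -0.0066;2.8 -25.7 2.5 0.0018 0 -0.0066;2.8 -25.7 2.5 0.0018 0 -0.0066;2.8 -25.7 2.5 0.0018 0 -0.0066;2.8 -25.7 2.5 0.0018 0 -0.0066;2.8 -25.7 2.5 0.0018 0 -0.0066;2.8 -25.7 2.5 0.0018 0 -0.0066;0 0 0 0 0 0;0 0 0 0 0 0"

```text
time_s: 22.1
tcp_pos: [0.5583, 0.2656, 0.1772]
tcp_rot: [-3.093, -0.193, -0.402]
wrist_force: [0.2, -0.8, -3.1]
width: 0.0237
grip_force: 59.9
```

Run:
```python
from h import *
S=sc();print(status.sense()['wrist_force'])
c=cap("wrist");P=cloud(c);d=(P-S[:3,3])@S[:3,:3];m=(c['z_map']>0)&(abs(d[...,2])<.012)&(d[...,0]>.035)&(d[...,0]<.075)&(abs(d[...,1])<.1)
print('lip z in model',np.median(d[m],0))
screw(now(),tcp_of([.6226,.2725,.003],7.1,0,G0),5)
```

```text
scoop [0.6225 0.2737 0.0892] ypr [ 7.15 -0.19  0.04] tray [-0.0095  0.2799  0.0892] lip [0.0397 0.2889 0.089 ]
[ 0.23158204 -0.84277514 -3.08037733]
lip z in model [0.04373573 0.00036767 0.00266562]
5 x: -4.5 0.1 16.7 -0.0002 0.0006 -0.0001 |mm 17 deg 0.0
```

Call:
step_arm:
  commands: "-4.5 0 16.7 0 0.0006 0;-4.5 0 16.7 0 0.0006 0;-4.5 0 16.7 0 0.0006 0;-4.5 0 16.7 0 0.0006 0;-4.5 0 16.7 0 0.0006 0;0 0 0 0 0 0;-0.4 0 1.4 0 0 0;-0.4 0 1.4 0 0 0;0 0 0 0 0 0"

```text
time_s: 23.05
tcp_pos: [0.5588, 0.2654, 0.0884]
tcp_rot: [-3.091, -0.19, -0.409]
wrist_force: [0.3, -0.6, -2.6]
width: 0.0237
grip_force: 60.0
```

Run:
```python
from h import *
S=sc();print(status.sense()['wrist_force'])
```

```text
scoop [0.6234 0.2735 0.0007] ypr [7.05 0.08 0.1 ] tray [-0.0086  0.2798  0.0007] lip [0.0406 0.2887 0.0008]
[ 0.25312389 -0.63957732 -2.64176889]
```

Nearly touching; I'll set it down another 1 mm, then release.

Call:
step_arm:
  commands: "-0.2 0 0.8 0 0 0;-0.1 0 0.4 0 0 0;0 0 0 0 0 0"

```text
time_s: 23.35
tcp_pos: [0.5589, 0.2657, 0.0874]
tcp_rot: [-3.091, -0.191, -0.41]
wrist_force: [-3.0, -0.8, 3.1]
width: 0.0238
grip_force: 60.0
```

Call:
step_arm:
  commands: "0 0 0 0 0 0;0 0 0 0 0 0;0 0 0 0 0 0;0 0 0 0 0 0;0 0 0 0 0 0;0 0 0 0 0 0;0 0 0 0 0 0;0 0 0 0 0 0;0 0 0 0 0 0;0 0 0 0 0 0;0 0 0 0 0 0;0 0 0 0 0 0"
  hand: 0

```text
time_s: 24.55
tcp_pos: [0.5585, 0.2655, 0.0864]
tcp_rot: [-3.091, -0.191, -0.408]
wrist_force: [0.1, -0.0, 0.9]
width: 0.0926
grip_force: 0.0
```

Call:
step_arm:
  commands: "0 0 -15 0 0 0;0 0 -25 0 0 0;0 0 -30 0 0 0;0 0 -30 0 0 0;0 0 -30 0 0 0;0 0 0 0 0 0;0 0 0 0 0 0"

```text
time_s: 25.25
tcp_pos: [0.5255, 0.2615, 0.214]
tcp_rot: [-3.09, -0.19, -0.412]
wrist_force: [-0.1, -1.1, 0.2]
width: 0.0932
grip_force: 0.0
```

Run:
```python
from h import *
print(status.sense()['width'])
c=cap("scene");cv2.imwrite('pics/end.png',c['color'][80:340,130:490,::-1])
w=cap("wrist");P=cloud(w);m=(w['z_map']>0)&(w['color'].min(2)>100)&(P[...,2]<.01)&(abs(P[...,0]-.65)<.04)&(abs(P[...,1]-.28)<.09)
print(np.percentile(P[m][:,2],[5,50,95]))
```

```text
0.09320220303616938
[-0.00020271  0.0022505   0.00373148]
```

View pics/end.png

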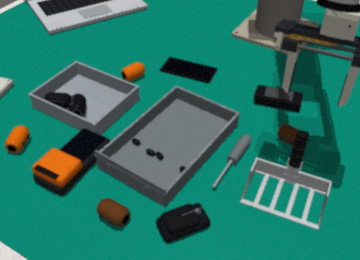

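The final view shows both bigs in the dish at (67,102), four smalls in the tray and the scoop standing flat at (288,190). The other things are where they were.

```bash
python3 -c "
from station import ctrl
print(ctrl.hand_in())"
```

```text
the job is handed in; nothing more can be done
None
```

The job is handed in after about 25 s of arm time: both large ferrites are in the dish, all four small ones stayed in the tray, and the scoop stands flat on its pan where it started, with nothing else moved that I could see.

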